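Tare the dial scale with its carrier bar on

TASK

Lay the steel carrier bar gently (do not drop it) across both blue forks of the white dial scale, resting down in both notches with a yellow end cap outside each fork, and let go so the scale carries it and the green pointer moves. Then turn the black grip of the tare dial until its red zero mark stands right at the tip of the green pointer, and leave it so, without disturbing the other things on the bench.

Things in the scene. Friction and masses are not known exactly. Their poses are not given: they have to be found in the camera images.
- bar: Loose carrier bar: bright square steel bar 16 x 16 mm in section with a yellow square cap (24 x 24 mm, 10 mm long) on each end, 180 mm long over all, 160 mm between the caps; about 0.3 kg. Origin at its very centre, x along its length. It lies flat on the bench on its caps (centre 12 mm up).
- scale: White dial scale, fixed to the bench: housing 270 mm (its x) by 200 mm (its y), top 55 mm above the bench. Origin on the bench, 20 mm towards the forks from below the housing's middle; x points from the tare dial to the forks, z up. The dial's upright axis is at x = -62 mm, y = 0; the forks stand at x = +75 mm, y = +60 and -60 mm.
- cradle: Sprung cradle: two blue forks, axes as the scale's. Origin midway between the notch floors, 100 mm above the bench when empty. Forks 8 mm thick along y; notches 22 mm wide along x, 14 mm deep, with flared lips up to 24 mm over the floors. A bar laid in them lies along y, centre 8 mm above this origin. The cradle sinks 5 to 10 mm under the bar (at most 16 mm).
- seat_left (a point): Middle of the notch floor of the fork at +y of the scale.
- seat_right (a point): Middle of the notch floor of the fork at -y of the scale.
- bezel_grip (a point): On the tare dial's axis, in its black grip, 89 mm above the bench: TCP height to grip. The grip is an upright bar 14 mm thick, 64 mm long, from 65 to 95 mm above the bench, long way along the line through the red zero mark; a red stripe on top is on the zero mark's side. It stands on a white disc 120 mm across that turns with it and stays where left.
- bezel_zero (a point): Outer end of the red zero mark at the rim of the white disc, 62 mm from the dial's axis.
- pointer_tip (a point): Inner tip of the green pointer, which sweeps round the outside of the disc, 62 mm from the dial's axis.
- bezel (a joint): Angle of the tare dial, rad, growing clockwise seen from above; at 0 the zero mark points along +y of the scale.
- pointer (a joint): Angle of the green pointer, rad, growing clockwise seen from above; at 0 (empty scale) it points along +y of the scale, and it moves by 0.7 to 1.3 rad under the bar. The zero mark stands at the pointer when joint bezel equals joint pointer.
- screwdriver: Bystander: loose screwdriver with green handle, 180 mm long, lying on the bench.
- parts_tray: Bystander: loose black open tray, 130 x 100 x 35 mm.
- module: Bystander: loose black electronics module, 75 x 110 x 30 mm.
- pliers: Bystander: loose pliers with teal handles, about 140 mm long, 12 mm thick.
Mind the look-alikes: they are no part of the job. Of the things that look like the bar, take the one that is farthest from the robot's base at the start.

How it is judged:
By the outcome, as a careful person would: the job done as asked, in the order asked, and still so for the second after the job is handed in, with the robot touching nothing.
It also fails if it takes over 64 s, if anything falls off the work surface, if the arm or the gripper's body presses on something with over 40 N, if the wrist force passes 120 N, or if a joint passes its speed limit or range.

ROBOT

A 6-joint arm with a two-finger parallel gripper is mounted at the origin on the work surface. World frame = base frame: x ahead of the robot, y to its left, z up, the work surface at z = 0. Lengths are in mm, angles in rad, forces in N, time in s.
With the tool pointing down it reaches from about 350 to 775 mm from the base axis. Payload 5.5 kg.
Tool frame: the origin (TCP) lies between the finger pads, 19 mm behind the fingertips; this is the grasp point; z points along the fingers, y is the line along which they close (so a half turn about z gives the same grasp; the last joint's range is limited). The gripper opens to 85 mm and grips with 20 to 120 N. Pads are 22 mm wide; open, the fingers measure 114 mm over their backs; the gripper's body (76 mm by 85 mm) begins 54 mm behind the grasp point. The pads swing forward as they close: fully open they stand 13 mm farther back than shut.
Start: joints at [1.164, 0.313, 0.046, 1.304, 0, 1.431], TCP at [151.619, 554.69, 250.023] pointing down, gripper open.
Joint ranges: [-2.76, 2.76], [-0.86, 1.69], [-1.03, 1.26], [-2.2, 2.34], [-1.47, 1.5], [-3.14, 3.14]. Speed limits (rad/s): [2.57, 2.57, 3.14, 3.14, 3.14, 3.14].

INTERFACE

Orientations are given as a 3x3 rotation matrix whose columns are the frame's x, y, z axes.
In Python, from workcell import r, cams gives the robot as it stands.
- The arm moves only by the tool servo_tool, never from a script. Its argument "commands" is a list of rows, each a list of 7 numbers: the turn, a rotation vector about the tool's x, y, z scaled (see below), then the shift along the tool's x, y, z scaled (see below), then the closure, from -1 (fully open) to 1 (shut). In form: [[wx, wy, wz, dx, dy, dz, fingers], ...]. A call has 1 to 20 rows; each row is the pose to reach, as a shift and turn from the pose commanded when the call began, along the tool's axes at that moment; what a row does not reach only later rows make up. The controller multiplies each number of a shift by 150 mm and each number of a turn by 0.5 rad. A row lasts 1/10 s, in which the tool goes at most 50 mm and 8.59 degrees, less where a joint would pass 70% of its speed; a pose out of reach is approached as far as the arm can. A call with a number of a shift or a turn outside -1 to 1 is refused whole. A call with a gripper value outside its range is refused whole. The fingers move at their own pace and stop on an object; "newtons" is the grip in N (left out, the last holds). Time passes only in rows, so rows that repeat a pose let the fingers close. It gives the time, the measured TCP pose, the force, the opening and the grip force at its end, in the units of the state.
- r.get_state(): the state, without advancing time (a new reading comes with each control period).
- cams.grab_frame(name): name is "scene" or "top" or "wrist"; returns a dict with "image" (384x512x3 uint8, red, green, blue), "mtx" (3x3 intrinsics, pixels), "world_to_cam" (4x4, takes a point from world to camera coordinates). Camera axes: x right, y up, looking along -z (the intrinsics and any distortion apply to the point x, -y, -z); pixel columns grow to the right and rows downward; lengths in mm; the calibration is good to about 2 mm. The wrist camera is an equidistant fisheye: a pixel r from the principal point sees the ray r / f radians off the axis. A picture is of the moment at which its call begins. There is no depth.
- r.finish_job(): hands the job in; it is judged then, once.
The state is a dict: "t": time; "joint_pos": joint angles; "qvel": joint speeds; "tau": joint torques, N m; "position": TCP position; "eef_rot": TCP orientation; "wrist_force": force on the tool from outside, world axes, zero at the start; "wrist_torque": the same for the moment, N m; "gripper_width": opening from 0.0 (shut) to 1.0 (fully open); "finger_force": force on a finger pad.
Only numpy, scipy, OpenCV 4.12 (cv2) and the standard library are available. Lean on these libraries where they do the work, as an engineer would, in place of code of your own. Each camera call takes 0.05 s, during which the arm holds its last target. There are 200 camera calls.

## Working session

There is one attempt and no reset: what is moved stays moved. The work goes in short steps, Python scripts to look and compute and a tool call to move; the robot and the scene stay as the last step left them, time stands still between calls to the robot, and variables do not carry over. Pictures are saved under pics/ and viewed, at most 10 in all, crops included, and the job is handed in when it is done.

Besides the shell and the picture viewer there is one more tool, called as a command line: name --pt "numbers of a row" for each row, then --argument value for the rest. servo_tool: Moves the arm, as the interface text tells. Shifts and turns lie within -1 to 1; 1 stands for 150 mm of shift or 0.5 rad of turn. Its arguments: {"type":"object","properties":{"commands":{"type":"array","items":{"type":"array","items":{"type":"number"}}},"newtons":{"type":"number"}},"required":["commands"]}

```bash
mkdir -p pics; cat > h.py <<'E'
import numpy as np, cv2
from workcell import r, cams
def grab(n):
    f=cams.grab_frame(n); f['n']=n; return f
def save(f,name): cv2.imwrite('pics/'+name,f['image'][:,:,::-1])
def ray(f,px):
    K=np.array(f['mtx']);u,v=px
    x=(u-K[0,2])/K[0,0]; y=(v-K[1,2])/K[1,1]
    if f['n']=='wrist':
        t=np.hypot(x,y); s=np.sin(t)/max(t,1e-9); d=np.array([x*s,-y*s,-np.cos(t)])
    else: d=np.array([x,-y,-1.])
    T=np.array(f['world_to_cam']);R=T[:3,:3]
    return -R.T@T[:3,3], R.T@d
def onz(f,px,z):
    o,d=ray(f,px); return o+d*(z-o[2])/d[2]
def proj(f,p):
    T=np.array(f['world_to_cam']);K=np.array(f['mtx'])
    c=T[:3,:3]@np.array(p,float)+T[:3,3]; x,y,z=c[0],-c[1],-c[2]
    if f['n']=='wrist':
        rr=np.hypot(x,y);t=np.arctan2(rr,z);a,b=x/rr*t,y/rr*t
    else: a,b=x/z,y/z
    return np.array([K[0,0]*a+K[0,2],K[1,1]*b+K[1,2]])
E
python3 - <<'E'
from h import *
for n in('scene','top'):
    f=grab(n); save(f,n+'0.png'); np.savez(n+'0.npz',**f); print(n,ray(f,(256,192)))
s=r.get_state();print(s['t'],s['eef_rot'],s['gripper_width'])
E
```

```text
scene (array([1319.23642161,  415.22001423, 1112.86200938]), array([-0.56809754, -0.3171305 , -0.75950172]))
top (array([ 307.61190717,   -9.13830387, 1308.38472328]), array([ 0.17073317, -0.00188445, -0.9853698 ]))
0.1 [[-9.64630041e-01  2.63606629e-01 -6.54497137e-04]
 [ 2.63607335e-01  9.64628913e-01 -1.49446365e-03]
 [ 2.37396337e-04 -1.61413478e-03 -9.99998669e-01]] 0.9997537992271547
```

View pics/top0.png

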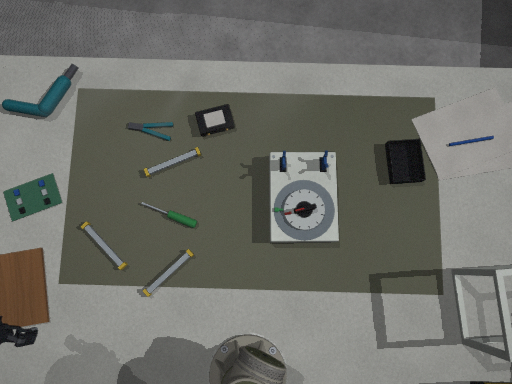

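View pics/scene0.png

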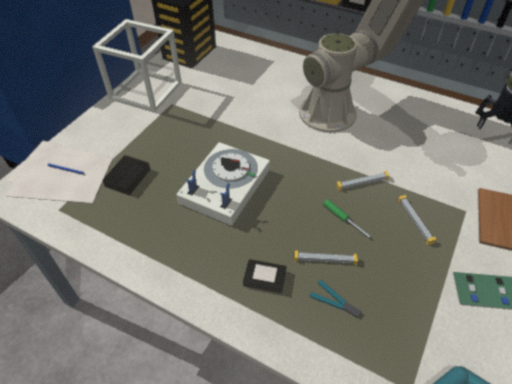

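The top view shows three bars at about (172,162), (103,246) and (168,273), with the base near (250,365); the first is the farthest. The scale is near (304,197), its forks at (283,161) and (324,161) and its dial at (304,209). The scene view agrees. I'll measure these now.

```bash
cat > m.py <<'E'
from h import *
def load(n): 
    d=dict(np.load(n+'0.npz')); d['n']=n; return d
def blobs(f,lo,hi,mina=6):
    m=cv2.inRange(cv2.cvtColor(f['image'],cv2.COLOR_RGB2HSV),lo,hi)
    n,l,s,c=cv2.connectedComponentsWithStats(m)
    return [(c[i],s[i]) for i in range(1,n) if s[i][4]>=mina]
E
python3 - <<'E'
from m import *
np.set_printoptions(precision=1,suppress=True)
for n in('top','scene'):
    f=load(n)
    print(n,'yellow');
    for c,s in blobs(f,(18,120,120),(35,255,255)): 
        p=onz(f,c,18); print(c,s[4],p,np.hypot(*p[:2]))
    print('blue')
    for c,s in blobs(f,(105,120,40),(125,255,255)): print(c,s, onz(f,c,112))
    print('red')
    for c,s in blobs(f,(0,150,120),(8,255,255),3)+blobs(f,(172,150,120),(180,255,255),3): print(c,s, onz(f,c,95),onz(f,c,62))
    print('green')
    for c,s in blobs(f,(50,120,60),(75,255,255),3): print(c,s, onz(f,c,62))
f=load('top'); g=cv2.cvtColor(f['image'],cv2.COLOR_RGB2HSV)
m=cv2.inRange(g,(0,0,150),(180,45,255)); m[:140]=0;m[255:]=0;m[:,:262]=0;m[:,346:]=0
rr=cv2.minAreaRect(cv2.findNonZero(m));print(rr)
for p in cv2.boxPoints(rr): print(p,onz(f,p,55))
im=cv2.resize(f['image'][135:255,250:360],None,fx=5,fy=5,interpolation=cv2.INTER_CUBIC); cv2.imwrite('pics/c1.png',im[:,:,::-1])
E
```

```text
top yellow
[197.2 150.2] 20 [658.  174.5  18. ] 680.7840229495289
[146.  171.3] 22 [586.5 329.1  18. ] 672.5708444738261
[ 83.9 224.7] 23 [416.6 505.2  18. ] 654.860275132695
[189.3 252.3] 26 [342.9 182.6  18. ] 388.4713138238395
[121.5 265.5] 26 [298.3 382.1  18. ] 484.80823034867433
[145.8 292. ] 24 [223.5 304.7  18. ] 377.9260127915519
blue
[470.9 140.6] [449 136  45  10 120] [ 683.1 -628.2  112. ]
[283.3 160.6] [282 151   4  19  54] [608.6 -87.2 112. ]
[324.1 161. ] [322 151   6  19  68] [ 610.5 -204.2  112. ]
[ 41.2 182.9] [ 39 180   6   7  28] [524.2 600.5 112. ]
[ 16.3 192.2] [ 14 189   6   7  31] [495.4 668.2 112. ]
red
[299. 209.] [298 209   3   1   3] [ 472.  -135.5   95. ] [ 476.5 -138.9   62. ]
green
[277.9 209.4] [275 208   8   4  22] [473.7 -77.   62. ]
[182.1 218.7] [167 211  30  17 220] [438.3 202.4  62. ]
scene yellow
[386.5 174. ] 11 [220.7 306.1  18. ] 377.4036664824526
[338.6 184.9] 31 [343.3 183.1  18. ] 389.11059670221175
[401.2 197.5] 25 [298.3 379.6  18. ] 482.805160285332
[430.5 239.9] 37 [417.4 503.5  18. ] 654.0474019022462
[295.6 254.2] 32 [654.2 173.8  18
[... 388 characters left out ...]
[137.   44.5] [136  43   3   4   6] [  91.  -839.4  112. ]
[113.4  65. ] [103  54  24  27 275] [ 255.9 -826.   112. ]
[ 55. 166.] [ 50 165  11   3  11] [ 779.  -614.4  112. ]
[ 69.5 169.5] [ 66 169   8   2   8] [ 768.3 -562.6  112. ]
[ 78.  171.6] [ 75 171   7   2   7] [ 762.2 -532.6  112. ]
[474.1 297.4] [471 295   7   6  34] [614.2 633.  112. ]
[504.7 300.3] [502 297   7   7  34] [586.5 699.7 112. ]
red
green
[431.4   4.9] [428   0   8  11  52] [-938.5  151.7   62. ]
[335.2 209.4] [325 201  22  18 134] [480.  220.2  62. ]
((304.5, 196.0), (88.0, 67.0), 90.0)
[271. 152.] [648.4 -53.5  55. ]
[338. 152.] [ 654.  -255.4   55. ]
[338. 240.] [ 389.6 -254.2   55. ]
[271. 240.] [384.1 -59.   55. ]
```

View pics/c1.png

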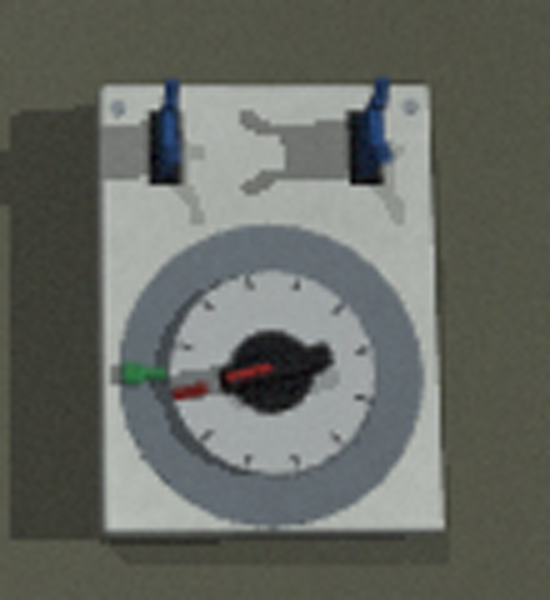

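The crop shows the green pointer tip at crop (170,375), pointing along +y, the red mark at about (190,392), and the forks at (170,140) and (378,140). The scale's yaw is about 0.025 rad. Next I plan the approach to the bar centre, roughly (620,252), with the bar axis at about 114.8°.

```bash
cat >> h.py <<'E'
from scipy.spatial.transform import Rotation as Ro
np.set_printoptions(precision=3,suppress=True)
def down(a):
    a=np.deg2rad(a);x=np.array([np.cos(a),np.sin(a),0]);z=np.array([0,0,-1.]);return np.c_[x,np.cross(z,x),z]
def plan(ts):
    s=r.get_state();p=np.array(s['position']);R=np.array(s['eef_rot'])
    for t in ts:
        R2=down(t[3]);q=np.array(t[:3],float)
        print(t,'turn',Ro.from_matrix(R.T@R2).as_rotvec()/.5,'shift',R.T@(q-p)/150); p,R=q,R2
E
python3 - <<'E'
from h import *
plan([(260,490,240,145),(370,420,230,125),(490,340,220,114.8),(600,262,210,114.8)])
E
```

```text
(260, 490, 240, 145) turn [-0.003  0.     0.688] shift [-0.811 -0.222  0.062]
(370, 420, 230, 125) turn [0.    0.    0.698] shift [-0.868  0.038  0.067]
(490, 340, 220, 114.8) turn [0.    0.    0.356] shift [-0.896  0.349  0.067]
(600, 262, 210, 114.8) turn [0. 0. 0.] shift [-0.78   0.448  0.067]
```

servo_tool --pt "0 0 0.69 -0.81 -0.22 0.06 0" --pt "0 0 0.69 -0.81 -0.22 0.06 0" --pt "0 0 0.69 -0.81 -0.22 0.06 0" --pt "0 0 0.69 -0.81 -0.22 0.06 0"

```text
t: 0.5
position: [262.6, 488.9, 240.2]
eef_rot: [[-0.816, 0.579, -0.0], [0.579, 0.816, -0.002], [-0.001, -0.001, -1.0]]
wrist_force: [-0.6, 0.2, -0.3]
gripper_width: 0.502
finger_force: 0.0
```

servo_tool --pt "0 0 0.7 -0.87 0.04 0.06 0" --pt "0 0 0.7 -0.87 0.04 0.06 0" --pt "0 0 0.7 -0.87 0.04 0.06 0" --pt "0 0 0.7 -0.87 0.04 0.06 0"

```text
t: 0.9
position: [372.8, 419.2, 231.2]
eef_rot: [[-0.568, 0.823, -0.0], [0.823, 0.568, -0.001], [-0.001, -0.001, -1.0]]
wrist_force: [-0.1, 0.9, -0.1]
gripper_width: 0.501
finger_force: 0.0
```

servo_tool --pt "0 0 0.35 -0.9 0.35 0.06 0" --pt "0 0 0.35 -0.9 0.35 0.06 0" --pt "0 0 0.35 -0.9 0.35 0.06 0" --pt "0 0 0.35 -0.9 0.35 0.06 0"

```text
t: 1.3
position: [493.8, 338.1, 221.9]
eef_rot: [[-0.417, 0.909, 0.0], [0.909, 0.417, -0.001], [-0.001, 0.0, -1.0]]
wrist_force: [0.5, 0.9, -0.6]
gripper_width: 0.5
finger_force: 0.0
```

servo_tool --pt "0 0 0 -0.78 0.45 0.06 0" --pt "0 0 0 -0.78 0.45 0.06 0" --pt "0 0 0 -0.78 0.45 0.06 0" --pt "0 0 0 -0.78 0.45 0.06 0" --pt "0 0 0 -0.78 0.45 0.06 0"

```text
t: 1.8
position: [600.3, 263.1, 213.3]
eef_rot: [[-0.421, 0.907, -0.002], [0.907, 0.421, 0.0], [0.001, -0.002, -1.0]]
wrist_force: [-0.4, 0.2, 0.5]
gripper_width: 0.497
finger_force: 0.0
```

```bash
python3 - <<'E'
from m import *
s=r.get_state();print(s['t'],s['position'],s['joint_pos'],s['gripper_width'],s['wrist_force'])
f=grab('wrist');save(f,'w1.png');
for c,st in blobs(f,(18,120,100),(35,255,255),20): print(c,st,onz(f,c,20))
plan([(620.5,252,24,114.8)])
E
```

```text
1.8 [600.325 263.126 213.343] [0.29  0.485 0.213 1.3   0.001 1.427] 0.4971165484172879 [-0.383  0.165  0.478]
[79.276  1.552] [71  0 16  5 58] [315.088 372.534  20.   ]
[18.832 37.832] [ 10  33  20  13 125] [230.839 307.25   20.   ]
[271.668 113.376] [260 109  24  11 229] [586.219 329.787  20.   ]
[ 53.145 149.517] [ 42 142  23  16 207] [348.878 187.228  20.   ]
[268.806 257.291] [259 248  21  15 196] [656.808 174.965  20.   ]
[297.045 289.045] [295 286   5   7  22] [711.683 146.394  20.   ]
(620.5, 252, 24, 114.8) turn [-0.003 -0.002  0.006] shift [-0.13   0.094  1.264]
```

View pics/w1.png

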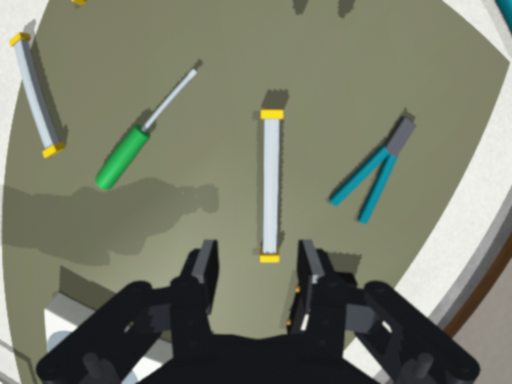

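The wrist view shows the bar's caps at (272,113) and (269,257), which puts the bar centre at (621.5,252.4) and its axis at 114.5°. The fingers clear the pliers. I'll descend.

servo_tool --pt "0 0 0.01 -0.13 0.1 0.3 0" --pt "0 0 0.01 -0.13 0.1 0.6 0" --pt "0 0 0.01 -0.13 0.1 0.9 0" --pt "0 0 0.01 -0.13 0.1 0.9 0" --pt "0 0 0.01 -0.13 0.1 0.9 0"

```text
t: 2.35
position: [621.3, 252.3, 79.4]
eef_rot: [[-0.418, 0.908, -0.002], [0.908, 0.418, -0.0], [0.001, -0.002, -1.0]]
wrist_force: [-0.0, 0.5, 0.6]
gripper_width: 0.502
finger_force: 0.0
```

```bash
python3 - <<'E'
from h import *
print(r.get_state()['position'],r.get_state()['joint_pos']);plan([(621.5,252.4,24,114.5)])
E
```

```text
[621.269 252.322  79.422] [0.266 0.587 0.045 1.031 0.    1.406]
(621.5, 252.4, 24, 114.5) turn [-0.004 -0.001  0.007] shift [-0.     0.002  0.369]
```

servo_tool --pt "0 0 0 0 0 0.2 0" --pt "0 0 0 0 0 0.36 0" --pt "0 0 0 0 0 0.36 0" --pt "0 0 0 0 0 0.36 0.3" --pt "0 0 0 0 0 0.36 0.9" --pt "0 0 0 0 0 0.36 0.9" --pt "0 0 0 0 0 0.36 0.9" --pt "0 0 0 0 0 0.36 0.9" --newtons 50

```text
t: 3.15
position: [624.7, 251.7, 28.6]
eef_rot: [[-0.416, 0.909, 0.005], [0.909, 0.416, 0.002], [-0.0, 0.005, -1.0]]
wrist_force: [-0.7, 0.3, 6.6]
gripper_width: 0.169
finger_force: 50.4
```

servo_tool --pt "0 0 0 0 0 -0.1 0.9" --pt "0 0 0 0 0 -0.3 0.9" --pt "0 0 0 0 0 -0.6 0.9" --pt "0 0 0 0 0 -0.9 0.9" --pt "0 0 0 0 0 -0.9 0.9" --pt "0 0 0 0 0 -0.9 0.9"

```text
t: 3.75
position: [624.2, 251.3, 163.2]
eef_rot: [[-0.416, 0.909, 0.005], [0.909, 0.416, 0.001], [-0.001, 0.005, -1.0]]
wrist_force: [0.0, -0.6, -3.4]
gripper_width: 0.168
finger_force: 49.4
```

```bash
python3 - <<'E'
from h import *
plan([(621,150,180,105),(621,40,180,91.4),(580,-80,210,91.4)])
E
```

```text
(621, 150, 180, 105) turn [0.01  0.001 0.334] shift [-0.605 -0.299 -0.113]
(621, 40, 180, 91.4) turn [0.    0.    0.475] shift [-0.708 -0.19   0.   ]
(580, -80, 210, 91.4) turn [0. 0. 0.] shift [-0.793 -0.293 -0.2  ]
```

servo_tool --pt "0 0 0.33 -0.6 -0.3 -0.11 0.9" --pt "0 0 0.33 -0.6 -0.3 -0.11 0.9" --pt "0 0 0.33 -0.6 -0.3 -0.11 0.9" --pt "0 0 0.33 -0.6 -0.3 -0.11 0.9"

```text
t: 4.15
position: [618.7, 148.9, 175.5]
eef_rot: [[-0.258, 0.966, -0.002], [0.966, 0.258, 0.0], [0.001, -0.002, -1.0]]
wrist_force: [0.2, 0.4, -2.3]
gripper_width: 0.17
finger_force: 49.6
```

servo_tool --pt "0 0 0.47 -0.71 -0.19 0 0.9" --pt "0 0 0.47 -0.71 -0.19 0 0.9" --pt "0 0 0.47 -0.71 -0.19 0 0.9" --pt "0 0 0.47 -0.71 -0.19 0 0.9"

```text
t: 4.55
position: [619.3, 39.4, 175.4]
eef_rot: [[-0.028, 1.0, -0.002], [1.0, 0.028, 0.001], [0.001, -0.002, -1.0]]
wrist_force: [0.3, -0.1, -2.1]
gripper_width: 0.167
finger_force: 49.6
```

servo_tool --pt "0 0 0 -0.79 -0.29 -0.2 0.9" --pt "0 0 0 -0.79 -0.29 -0.2 0.9" --pt "0 0 0 -0.79 -0.29 -0.2 0.9" --pt "0 0 0 -0.79 -0.29 -0.2 0.9" --pt "0 0 0 -0.79 -0.29 -0.2 0.9"

```text
t: 5.05
position: [579.8, -78.1, 206.2]
eef_rot: [[-0.03, 1.0, -0.0], [1.0, 0.03, 0.001], [0.001, -0.0, -1.0]]
wrist_force: [-0.5, 0.5, -2.3]
gripper_width: 0.164
finger_force: 49.7
```

```bash
python3 - <<'E'
from m import *
s=r.get_state();print(s['t'],s['position'],s['joint_pos'],s['gripper_width'],s['wrist_force'])
f=grab('wrist');save(f,'w2.png');np.savez('wrist0.npz',**f)
c,_=ray(f,(256,192));print(c)
f=grab('top');np.savez('top0.npz',**f)
f=grab('scene');np.savez('scene0.npz',**f)
E
```

```text
5.05 [579.848 -78.142 206.231] [-0.272  0.348 -0.012  1.211  0.001  1.269] 0.1635576687551181 [-0.459  0.548 -2.26 ]
[578.404   1.312 328.975]
```

View pics/w2.png

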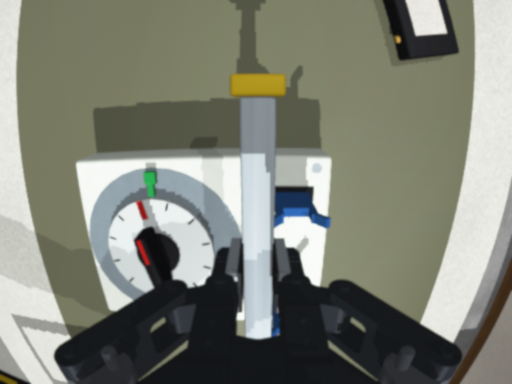

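The wrist view shows the bar held level with its cap at (258,85), hiding part of the forks. I'll move so that both forks are visible beside it.

servo_tool --pt "0 0 0 -0.78 -0.29 0 0.9" --pt "0 0 0 -0.78 -0.29 0 0.9" --pt "0 0 0 -0.78 -0.29 0 0.9" --pt "0 0 0 -0.78 -0.29 0 0.9" --pt "0 0 0 -0.78 -0.29 0 0.9"

```text
t: 5.7
position: [539.8, -196.9, 206.0]
eef_rot: [[-0.029, 1.0, -0.0], [1.0, 0.029, 0.001], [0.001, -0.0, -1.0]]
wrist_force: [0.8, 0.4, -2.6]
gripper_width: 0.169
finger_force: 49.7
```

```bash
python3 - <<'E'
from m import *
s=r.get_state();print(s['t'],s['position'])
f=grab('wrist');np.savez('wrist0.npz',**f)
im=cv2.resize(f['image'][40:300,150:450],None,fx=2.3,fy=2.3,interpolation=cv2.INTER_CUBIC); cv2.imwrite('pics/w3.png',im[:,:,::-1])
for c,st in blobs(f,(18,120,100),(35,255,255),20): print('y',c,st,onz(f,c,202))
for c,st in blobs(f,(100,120,30),(125,255,255),20): print('b',c,st,onz(f,c,118))
for c,st in blobs(f,(50,120,50),(75,255,255),20): print('g',c,st,onz(f,c,60))
E
```

```text
5.7 [ 539.785 -196.929  205.986]
y [257.065  84.66 ] [ 230   74   55   22 1151] [ 537.971 -110.363  202.   ]
b [353.28  71.73] [321  61  73  20 918] [606.11  -91.358 118.   ]
b [343.55  209.596] [ 317  194   65   36 1194] [ 607.772 -196.117  118.   ]
g [188.637  56.288] [182  45  14  27 281] [475.248 -76.005  60.   ]
```

View pics/w3.png

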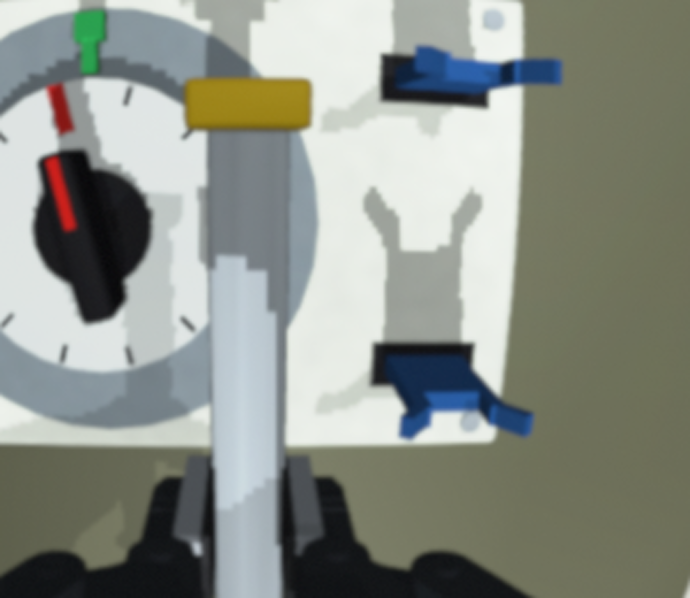

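```bash
python3 - <<'E'
from m import *
f=load('wrist')
C=lambda x,y:(150+x/2.3,40+y/2.3)
def P(l,x,y,z): print(l,onz(f,C(x,y),z))
P('bot floor L',428,400,100);P('bot floor R',477,397,100)
P('bot tip L',402,432,124);P('bot tip R',530,425,124)
P('top floor L',445,78,100);P('top floor R',497,78,100)
P('top tip L',416,55,124);P('top tip R',561,70,124)
P('slot bot',373,365,55);P('slot bot R',473,365,55);P('slot top L',382,75,55);P('slot top R',488,80,55)
P('edge R top',522,5,55);P('edge R bot',495,440,55)
P('dial axis grip ctr top',83,237,95); P('grip end',62,155,95);P('grip end2',100,318,95)
P('redmark out',55,88,63);P('red in',66,132,63);P('green tip',90,74,63)
P('bar L far',208,130,198);P('bar R far',290,130,198);P('bar L near',215,500,198);P('bar R near',283,500,198)
P('cap',186,80,202);P('cap',311,80,202);P('cap',186,128,202)
E
```

```text
bot floor L [ 607.53  -206.873  100.   ]
bot floor R [ 626.706 -205.36   100.   ]
bot tip L [ 592.678 -209.148  124.   ]
bot tip R [ 639.147 -206.288  124.   ]
top floor L [603.927 -91.772 100.   ]
top floor R [622.717 -89.583 100.   ]
top tip L [587.734 -88.278 124.   ]
top tip R [635.785 -86.871 124.   ]
slot bot [ 594.709 -208.876   55.   ]
slot bot R [ 639.98  -207.645   55.   ]
slot top L [590.743 -87.951  55.   ]
slot top R [635.359 -85.431  55.   ]
edge R top [649.58  -51.033  55.   ]
edge R bot [ 656.453 -243.828   55.   ]
dial axis grip ctr top [ 481.763 -151.327   95.   ]
grip end [ 474.478 -122.388   95.   ]
grip end2 [ 487.254 -180.633   95.   ]
redmark out [462.688 -96.226  63.   ]
red in [ 467.356 -113.951   63.   ]
green tip [476.767 -91.169  63.   ]
bar L far [ 530.921 -115.523  198.   ]
bar R far [ 546.326 -115.065  198.   ]
bar L near [ 533.489 -193.379  198.   ]
bar R near [ 548.409 -192.944  198.   ]
cap [ 526.911 -106.316  202.   ]
cap [ 549.593 -105.644  202.   ]
cap [ 527.118 -115.263  202.   ]
```

Measured fork centres are (612.7,-88) and (616.7,-207.5), so the cradle is at about (614.5,-148). The 119.6 mm spacing agrees with the given size, and its y axis is at 92°. The bar centre sits about (+1,+1) from the TCP. I'll move above the cradle to a low hover.

```bash
python3 - <<'E'
from h import *
plan([(613.3,-148.7,206,92),(613.3,-148.7,155,92)])
E
```

```text
(613.3, -148.7, 206, 92) turn [-0.001 -0.002 -0.009] shift [0.303 0.498 0.001]
(613.3, -148.7, 155, 92) turn [0. 0. 0.] shift [0.   0.   0.34]
```

servo_tool --pt "0 0 -0.01 0.3 0.5 0 0.9" --pt "0 0 -0.01 0.3 0.5 0 0.9" --pt "0 0 -0.01 0.3 0.5 0 0.9" --pt "0 0 -0.01 0.3 0.5 0.2 0.9" --pt "0 0 -0.01 0.3 0.5 0.34 0.9" --pt "0 0 -0.01 0.3 0.5 0.34 0.9" --pt "0 0 -0.01 0.3 0.5 0.34 0.9"

```text
t: 6.45
position: [613.0, -149.4, 155.5]
eef_rot: [[-0.036, 0.999, -0.001], [0.999, 0.036, 0.001], [0.001, -0.001, -1.0]]
wrist_force: [0.2, 1.0, -1.7]
gripper_width: 0.169
finger_force: 50.0
```

```bash
python3 - <<'E'
from m import *
s=r.get_state();print(s['t'],s['position'],s['wrist_force'])
f=grab('wrist');np.savez('wrist0.npz',**f)
g=grab('scene');np.savez('scene0.npz',**g)
a=cv2.resize(f['image'][40:300,180:360],(400,578)); b=cv2.resize(g['image'][130:230,170:238],(400,588))[:578]
cv2.imwrite('pics/w4.png',np.hstack([a,b])[:,:,::-1])
for q in(f,g):
  for c,st in blobs(q,(18,120,100),(35,255,255),8): print('y',c,st,onz(q,c,150))
E
```

```text
6.45 [ 612.974 -149.42   155.457] [ 0.209  0.986 -1.682]
y [257.411  84.437] [ 231   74   54   22 1172] [610.726 -62.73  150.   ]
y [195.474   2.947] [191   0  10   7  19] [-268.448 -779.281  150.   ]
y [326.258   0.839] [318   0  14   4  31] [-565.182 -258.686  150.   ]
y [449.111   6.972] [445   0   9  15  72] [-766.301  247.921  150.   ]
y [167.414   7.103] [158   4  20   7  58] [-176.203 -869.976  150.   ]
y [165.062  17.   ] [160  15  12   5  32] [ -98.109 -825.336  150.   ]
y [181.655 167.   ] [179 163   7  10  29] [ 618.95  -232.614  150.   ]
y [386.6 174.1] [385 172   4   6  10] [353.339 319.793 150.   ]
y [338.781 185.281] [337 181   5   9  32] [462.015 212.018 150.   ]
y [231.304 186.391] [229 183   5   8  23] [614.421 -60.231 150.   ]
y [401.36 197.36] [398 195   8   7  25] [420.547 384.238 150.   ]
y [431.383 240.511] [428 237   8   8  47] [527.025 495.501 150.   ]
```

View pics/w4.png

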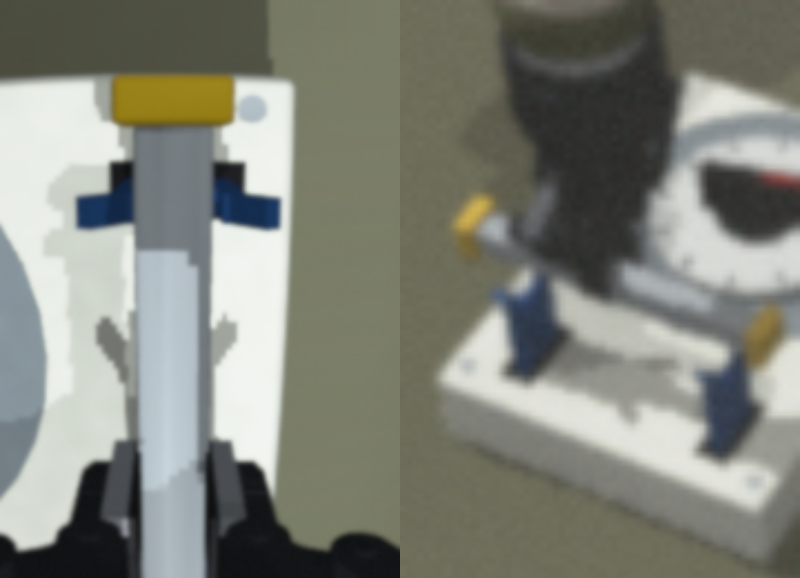

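The crop shows the near fork's lip tips at 77 and 280 (middle 178.5) and the bar's middle at 174. Allowing for perspective, the bar needs about +1 mm in world x. I'll lower it gently.

servo_tool --pt "0 0 0 0.005 0.008 0.06 0.9" --pt "0 0 0 0.005 0.008 0.12 0.9" --pt "0 0 0 0.005 0.008 0.17 0.9" --pt "0 0 0 0.005 0.008 0.2 0.9" --pt "0 0 0 0.005 0.008 0.22 0.9" --pt "0 0 0 0.005 0.008 0.22 0.9" --pt "0 0 0 0.005 0.008 0.22 0.9"

```text
t: 7.25
position: [614.5, -149.9, 122.6]
eef_rot: [[-0.034, 0.999, 0.0], [0.999, 0.034, -0.0], [-0.0, 0.0, -1.0]]
wrist_force: [-0.8, 0.0, -2.2]
gripper_width: 0.167
finger_force: 50.2
```

servo_tool --pt "0 0 0 0 0 0.01 0.9" --pt "0 0 0 0 0 0.02 0.9" --pt "0 0 0 0 0 0.03 0.9" --pt "0 0 0 0 0 0.03 0.9" --pt "0 0 0 0 0 0.03 0.9"

```text
t: 7.75
position: [614.8, -150.0, 118.3]
eef_rot: [[-0.034, 0.999, 0.001], [0.999, 0.034, -0.0], [-0.0, 0.001, -1.0]]
wrist_force: [-0.4, 0.3, -0.6]
gripper_width: 0.175
finger_force: 50.3
```

servo_tool --pt "0 0 0 0 0 0.01 0.9" --pt "0 0 0 0 0 0.02 0.9" --pt "0 0 0 0 0 0.03 0.9" --pt "0 0 0 0 0 0.03 0.9" --pt "0 0 0 0 0 0.03 0.9"

```text
t: 8.25
position: [614.7, -150.0, 113.7]
eef_rot: [[-0.034, 0.999, 0.001], [0.999, 0.034, -0.0], [-0.0, 0.001, -1.0]]
wrist_force: [0.1, -1.2, 1.8]
gripper_width: 0.168
finger_force: 50.6
```

```bash
python3 - <<'E'
from m import *
s=r.get_state();print(s['t'],s['position'],s['wrist_force'])
f=grab('wrist');np.savez('wrist0.npz',**f)
g=grab('scene');np.savez('scene0.npz',**g)
a=cv2.resize(f['image'][40:300,80:360],(430,400)); b=cv2.resize(g['image'][130:230,170:238],(340,500))[:400]
cv2.imwrite('pics/w5.png',np.hstack([a,b])[:,:,::-1])
for c,st in blobs(f,(50,120,50),(75,255,255),20): print('g',c,st,onz(f,c,60))
E
```

```text
8.25 [ 614.743 -150.001  113.69 ] [ 0.052 -1.221  1.847]
g [162.013 203.575] [141 192  38  22 537] [ 552.807 -136.045   60.   ]
```

View pics/w5.png

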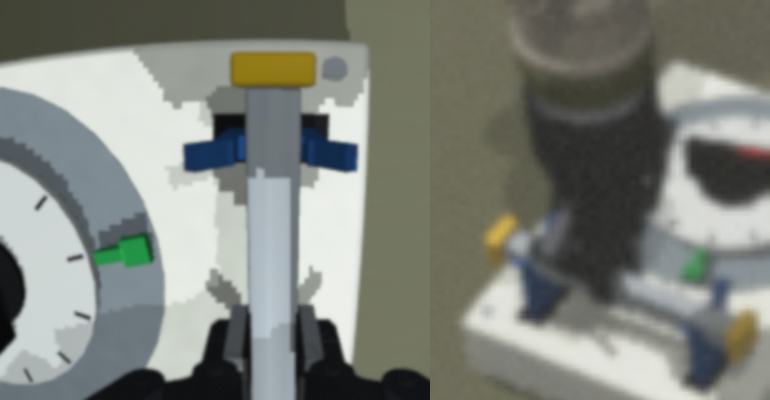

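The bar sits in both notches with a cap outside each fork, and the pointer has moved; the gripper is pressing slightly. I'll ease up until the scale alone carries the bar, then open.

servo_tool --pt "0 0 0 0 0 -0.01 0.9" --pt "0 0 0 0 0 -0.02 0.9" --pt "0 0 0 0 0 -0.02 0.9" --pt "0 0 0 0 0 -0.02 0.5" --pt "0 0 0 0 0 -0.02 0.4" --pt "0 0 0 0 0 -0.02 0.2" --pt "0 0 0 0 0 -0.02 0.0" --pt "0 0 0 0 0 -0.02 0.0" --newtons 20

```text
t: 9.15
position: [614.3, -149.7, 116.3]
eef_rot: [[-0.034, 0.999, -0.0], [0.999, 0.034, 0.0], [0.0, -0.0, -1.0]]
wrist_force: [0.5, -0.2, -0.1]
gripper_width: 0.501
finger_force: 0.0
```

servo_tool --pt "0 0 0 0 0 -0.1 0" --pt "0 0 0 0 0 -0.3 0" --pt "0 0 0 0 0 -0.6 0" --pt "0 0 0 0 0 -0.6 0" --pt "0 0 0 0 0 -0.6 0"

```text
t: 9.65
position: [615.3, -150.2, 208.1]
eef_rot: [[-0.034, 0.999, 0.003], [0.999, 0.034, -0.001], [-0.001, 0.003, -1.0]]
wrist_force: [0.4, -0.5, -0.9]
gripper_width: 0.495
finger_force: 0.0
```

```bash
python3 - <<'E'
from h import *
s=r.get_state();print(s['t'],s['position'],s['joint_pos'],s['wrist_force'])
plan([(560,-200,205,97)])
E
```

```text
9.65 [ 615.327 -150.169  208.1  ] [-0.366  0.438  0.127  1.256  0.     1.171] [ 0.367 -0.534 -0.892]
(560, -200, 205, 97) turn [ 0.006  0.003 -0.176] shift [-0.319 -0.38   0.02 ]
```

servo_tool --pt "0.006 0.003 0 -0.53 -0.7 0 0" --pt "0.006 0.003 0 -0.53 -0.7 0 0" --pt "0.006 0.003 0 -0.53 -0.7 0 0" --pt "0.006 0.003 0 -0.53 -0.7 0 0" --pt "0.006 0.003 0 -0.53 -0.7 0 0"

```text
t: 10.15
position: [511.4, -232.9, 205.5]
eef_rot: [[-0.032, 0.999, -0.004], [0.999, 0.032, 0.003], [0.003, -0.004, -1.0]]
wrist_force: [0.8, 0.1, 0.6]
gripper_width: 0.502
finger_force: 0.0
```

```bash
python3 - <<'E'
from m import *
s=r.get_state();print(s['t'],s['position'],s['joint_pos'])
f=grab('wrist');np.savez('wrist0.npz',**f)
cv2.imwrite('pics/w6.png',cv2.resize(f['image'][20:320,100:460],(720,600),interpolation=cv2.INTER_CUBIC)[:,:,::-1])
for c,st in blobs(f,(50,120,50),(75,255,255),20): print('g',c,st,onz(f,c,60))
for c,st in blobs(f,(0,150,100),(8,255,255),8)+blobs(f,(172,150,100),(180,255,255),8): print('red',c,st,onz(f,c,95),onz(f,c,63))
for c,st in blobs(f,(0,0,0),(180,255,45),300): print('blk',c,st)
E
```

```text
10.15 [ 511.417 -232.935  205.453] [-0.57   0.308 -0.071  1.197  0.     0.968]
g [283.96   40.671] [271  30  25  23 249] [530.641 -96.648  60.   ]
red [208.865  46.405] [204  37  10  20 111] [ 470.235 -109.85    95.   ] [ 464.742 -103.837   63.   ]
red [212.25  79.63] [207  63  12  33 184] [ 473.685 -136.672   95.   ] [ 468.666 -134.338   63.   ]
blk [222.216 101.357] [ 197   62   50   75 2145]
blk [252.48  338.342] [    0   241   480   143 30825]
```

View pics/w6.png

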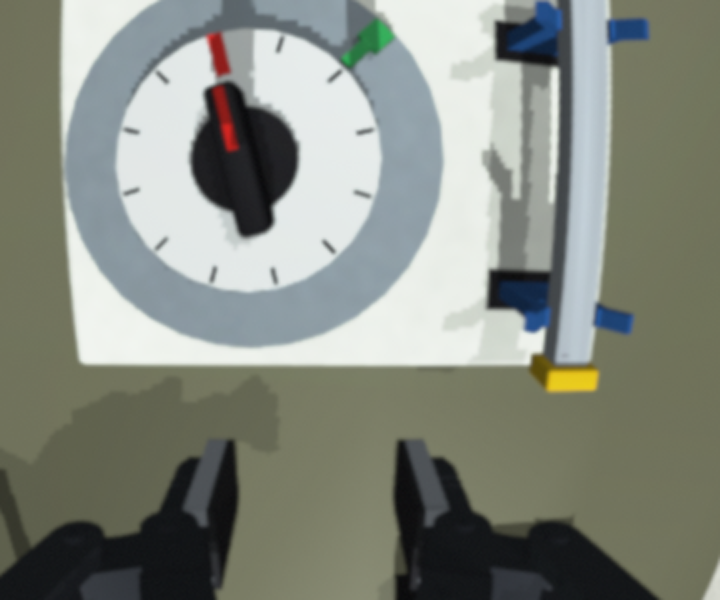

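The view shows the bar in both notches, the green tip at crop (345,66), the zero mark at (215,40), and the grip running from (222,85) to (255,232). I'll fit the dial axis and both angles.

```bash
cat > dial.py <<'E'
from m import *
def dial(f,ax=None):
    hsv=cv2.cvtColor(f['image'],cv2.COLOR_RGB2HSV)
    C=lambda x,y:(100+x/2,20+y/2)
    def cent(lo,hi,z,near=None):
        return [onz(f,c,z)[:2] for c,s in blobs(f,lo,hi,8)]
    return
E
python3 - <<'E'
from m import *
f=load('wrist')
C=lambda x,y:(100+x/2,20+y/2)
P=lambda x,y,z:onz(f,C(x,y),z)[:2]
rim=np.array([P(x,y,64) for x,y in[(115,160),(381,160),(248,292),(150,250),(345,252),(155,67),(290,34),(372,110),(122,205)]])
A=np.c_[2*rim,np.ones(len(rim))];s=np.linalg.lstsq(A,(rim**2).sum(1),rcond=None)[0]
print('disc',s[:2],np.sqrt(s[2]+s[:2]@s[:2]),np.hypot(*(rim-s[:2]).T))
c=s[:2]
e1,e2=P(222,85,95),P(257,232,95);print('grip',e1,e2,(e1+e2)/2,np.hypot(*(e1-e2)),np.rad2deg(np.arctan2(*(e1-e2)[::-1])))
for n,p in(('red out',P(214,35,64)),('red in',P(224,74,64)),('green tip',P(345,65,64)),('green ctr',P(368,43,64))):
    d=p-c;print(n,p,np.hypot(*d),np.rad2deg(np.arctan2(d[1],d[0])))
E
```

```text
disc [ 478.27  -152.744] 60.03669044530927 [60.075 59.735 59.801 59.795 60.614 60.069 60.12  59.912 60.204]
grip [ 472.338 -122.958] [ 487.283 -181.207] [ 479.81  -152.082] 60.136341128046375 104.39054575189947
red out [462.939 -95.652] 59.114335145368926 105.03141647040974
red in [ 468.032 -113.858] 40.21096970595971 104.75038969824233
green tip [ 520.701 -108.944] 60.982079441418726 45.90890957283597
green ctr [530.395 -98.266] 75.39754193137729 46.26407426106438
```

The zero mark is at 104.9° and the pointer at 46.1° about the axis (478.3,-152.7). The disc fits at 60 mm radius and the pointer tip at 61 mm, as they should. The dial needs about 58.8° (1.026 rad) clockwise. I'll approach the grip.

```bash
python3 - <<'E'
from h import *
plan([(478,-153,150,104.7),(478,-153,89,104.7)])
E
```

```text
(478, -153, 150, 104.7) turn [-0.007 -0.006 -0.446] shift [ 0.537 -0.208  0.373]
(478, -153, 89, 104.7) turn [0. 0. 0.] shift [0.    0.    0.407]
```

servo_tool --pt "-0.007 -0.006 -0.45 0.54 -0.21 0 0" --pt "-0.007 -0.006 -0.45 0.54 -0.21 0.1 0" --pt "-0.007 -0.006 -0.45 0.54 -0.21 0.37 0" --pt "-0.007 -0.006 -0.45 0.54 -0.21 0.37 0" --pt "-0.007 -0.006 -0.45 0.54 -0.21 0.37 0" --pt "-0.007 -0.006 -0.45 0.54 -0.21 0.37 0"

```text
t: 10.8
position: [479.4, -153.5, 152.6]
eef_rot: [[-0.256, 0.967, 0.003], [0.967, 0.256, -0.002], [-0.003, 0.002, -1.0]]
wrist_force: [0.4, 0.4, 0.5]
gripper_width: 0.501
finger_force: 0.0
```

```bash
python3 - <<'E'
from h import *
print(r.get_state()['position'])
plan([(478,-153,91,104.7)])
E
```

```text
[ 479.402 -153.528  152.553]
(478, -153, 91, 104.7) turn [0.004 0.005 0.005] shift [ 0.007 -0.009  0.41 ]
```

servo_tool --pt "0.004 0.005 0 0 -0.01 0.2 0" --pt "0.004 0.005 0 0 -0.01 0.35 0" --pt "0.004 0.005 0 0 -0.01 0.41 0" --pt "0.004 0.005 0 0 -0.01 0.41 0" --pt "0.004 0.005 0 0 -0.01 0.41 0.3" --pt "0.004 0.005 0 0 -0.01 0.41 0.6" --pt "0.004 0.005 0 0 -0.01 0.41 0.9" --pt "0.004 0.005 0 0 -0.01 0.41 0.9" --pt "0.004 0.005 0 0 -0.01 0.41 0.9" --newtons 40

```text
t: 11.7
position: [477.4, -154.0, 91.2]
eef_rot: [[-0.256, 0.967, 0.001], [0.967, 0.256, -0.001], [-0.001, 0.001, -1.0]]
wrist_force: [-1.0, 0.0, 5.4]
gripper_width: 0.156
finger_force: 41.7
```

```bash
python3 - <<'E'
from h import *
s=r.get_state();R=s['eef_rot'];print(s['position'],np.rad2deg(np.arctan2(R[1][0],R[0][0])),s['wrist_force'],s['wrist_torque'],s['joint_pos'])
E
```

```text
[ 477.4   -153.965   91.159] 104.8352092166344 [-0.967  0.03   5.39 ] [-0.026  0.177 -0.029] [-0.472  0.281 -0.41   0.879 -0.     0.84 ]
```

servo_tool --pt "0 0 0.15 0 0 0 0.9" --pt "0 0 0.35 0 0 0 0.9" --pt "0 0 0.55 0 0 0 0.9" --pt "0 0 0.75 0 0 0 0.9" --pt "0 0 0.95 0 0 0 0.9" --pt "0 0 1 0 0 0 0.9" --pt "0 0 1 0 0 0 0.9"

```text
t: 12.4
position: [476.4, -154.0, 91.2]
eef_rot: [[0.24, 0.971, -0.001], [0.971, -0.24, -0.001], [-0.001, -0.001, -1.0]]
wrist_force: [-4.0, -0.6, 9.4]
gripper_width: 0.152
finger_force: 42.0
```

servo_tool --pt "0 0 0.2 0 0 0 0.9" --pt "0 0 0.4 0 0 0 0.9" --pt "0 0 0.6 0 0 0 0.9" --pt "0 0 0.8 0 0 0 0.9" --pt "0 0 1 0 0 0 0.9" --pt "0 0 1 0 0 0 0.9" --pt "0 0 1 0 0 0 0.9"

```text
t: 13.1
position: [475.6, -153.5, 91.1]
eef_rot: [[0.675, 0.738, -0.003], [0.738, -0.675, -0.0], [-0.002, -0.002, -1.0]]
wrist_force: [-5.8, 0.5, 10.8]
gripper_width: 0.158
finger_force: 42.4
```

```bash
python3 - <<'E'
from m import *
s=r.get_state();R=s['eef_rot'];print(s['position'],np.rad2deg(np.arctan2(R[1][0],R[0][0])),s['wrist_force'],s['wrist_torque'])
f=grab('wrist');np.savez('wrist0.npz',**f)
c=np.array([478.3,-152.7])
for n,b in(('g',blobs(f,(50,120,50),(75,255,255),20)),('red',blobs(f,(0,150,80),(8,255,255),8)+blobs(f,(172,150,80),(180,255,255),8))):
  for p,st in b:
    d=onz(f,p,64)[:2]-c;print(n,p,st,np.hypot(*d),np.rad2deg(np.arctan2(d[1],d[0])))
E
```

```text
[ 475.585 -153.526   91.125] 47.52011541772354 [-5.83   0.524 10.826] [ 0.032  1.151 -0.035]
g [260.289 103.137] [249  83  24  50 863] 76.73120114858608 47.03595590202855
red [257.475 156.   ] [252 138  12  37 442] 49.80002802226304 48.38569596487958
red [257.026 239.447] [253 214   9  52 465] 2.73868276629335 69.35381161043834
```

servo_tool --pt "0 0 0.05 0.005 0.012 0 0.9" --pt "0 0 0.05 0.005 0.012 0 0.9" --pt "0 0 0.05 0.005 0.012 0 0.9" --pt "0 0 0.05 0.005 0.012 0 0.5" --pt "0 0 0.05 0.005 0.012 0 0.3" --pt "0 0 0.05 0.005 0.012 0 0" --pt "0 0 0.05 0.005 0.012 0 0"

```text
t: 13.85
position: [478.5, -154.0, 89.6]
eef_rot: [[0.693, 0.721, -0.001], [0.721, -0.693, 0.001], [-0.0, -0.002, -1.0]]
wrist_force: [0.9, -0.2, 0.3]
gripper_width: 0.499
finger_force: 0.0
```

servo_tool --pt "0 0 0 0 0 -0.1 0" --pt "0 0 0 0 0 -0.3 0" --pt "0 0 0 0 0 -0.5 0" --pt "0 0 0 0 0 -0.6 0" --pt "0 0 0 -0.3 0 -0.6 0" --pt "0 0 0 -0.3 0 -0.6 0" --pt "0 0 0 -0.3 0 -0.6 0"

```text
t: 14.55
position: [446.9, -187.0, 179.7]
eef_rot: [[0.695, 0.719, -0.002], [0.719, -0.695, 0.001], [-0.0, -0.002, -1.0]]
wrist_force: [0.4, 0.1, -0.0]
gripper_width: 0.497
finger_force: 0.0
```

```bash
python3 - <<'E'
from m import *
s=r.get_state();R=s['eef_rot'];print(s['t'],s['position'],s['wrist_force'])
f=grab('wrist');np.savez('wrist0.npz',**f)
cv2.imwrite('pics/w7.png',cv2.resize(f['image'][20:320,80:440],(720,600),interpolation=cv2.INTER_CUBIC)[:,:,::-1])
c=np.array([478.3,-152.7])
for n,b in(('g',blobs(f,(50,120,50),(75,255,255),20)),('red',blobs(f,(0,150,80),(8,255,255),8)+blobs(f,(172,150,80),(180,255,255),8))):
  for p,st in b:
    d=onz(f,p,64)[:2]-c;print(n,p,st,np.hypot(*d),np.rad2deg(np.arctan2(d[1],d[0])))
E
```

```text
14.55 [ 446.873 -186.976  179.655] [ 0.429  0.054 -0.018]
g [253.533  49.06 ] [247  37  14  30 317] 75.85350995202344 47.01488781599367
red [254.012  80.926] [251  69   7  24 162] 49.90686124385098 47.12899791163337
red [253.629 124.466] [250 106   8  39 283] 14.997186301746641 51.135842757391146
```

View pics/w7.png

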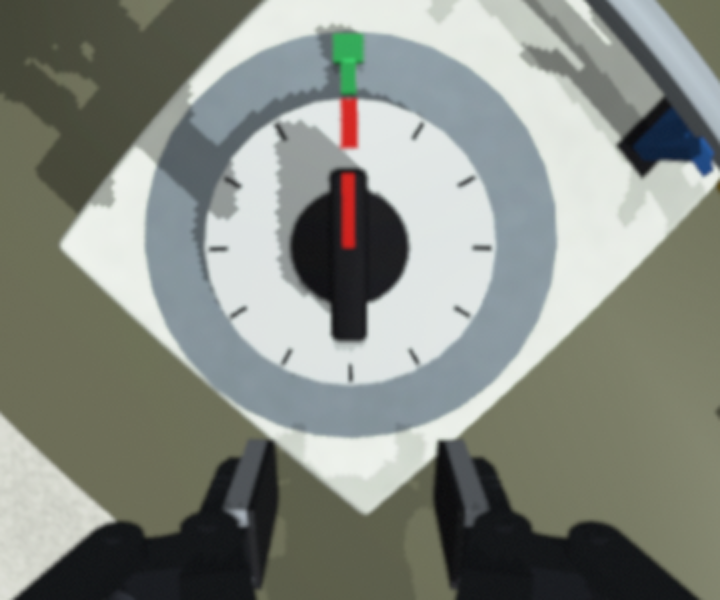

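The zero mark at crop (349,97) meets the green tip at (348,95), within about 0.1°. The bar is still in its notches and the gripper is clear of everything, so I'm handing the job in.

```bash
python3 -c "
from workcell import r
print(r.finish_job())"
```

```text
the job is handed in; nothing more can be done
None
```

The bar lies in both fork notches with a cap outside each fork, the red zero mark stands at the green pointer tip (within about 0.1° by the wrist camera), and the job was handed in at about 14.6 s with the gripper clear; the verdict was not shown.

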